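# Tap the jammed cable clamps out of the tilted jar

## Robot

A 7-joint arm with a two-finger parallel gripper is mounted at the origin on the work surface. World frame = base frame: x ahead of the robot, y to its left, z up, the work surface at z = 0. Lengths are in m, angles in rad, forces in N, time in s.
With the tool pointing down it reaches from about 0.35 to 0.9 m from the base axis. Payload 19.9 kg.
Tool frame: the origin (TCP) lies between the finger pads; the fingertips stand 19 mm ahead of it and the grasp point (between the pads) is the TCP; z points along the fingers, y is the direction in which the jaws open and shut (so a half turn about z gives the same grasp; the last joint's range is limited). The gripper opens to 94 mm and grips with 3 to 60 N. Pads are 16 mm wide; open, the fingers measure 119 mm over their backs; the gripper's body (75 mm by 177 mm) begins 78 mm behind the grasp point.
Start: joints at [1.204, 0.417, -0.01, 1.614, 0.005, 1.111, -0.053], TCP at [0.199, -0.592, 0.224] pointing down, gripper open.
Joint ranges: [-2.81, 2.81], [-0.39, 2.02], [-1.27, 1.25], [0.06, 2.57], [-1.19, 4.33], [0.19, 2], [-2.82, 2.82]. Speed limits (rad/s): [1.89, 1.89, 2.39, 2.39, 3.01, 3.01, 3.01].

## Interface

Orientations are given as a 3x3 rotation matrix whose columns are the frame's x, y, z axes.
In Python, from rig import robot gives the robot as it stands. Calls block until the motion is done:
- robot.move_ptp(position, orientation): joint-space move of the TCP to a pose.
- robot.move_linear(position, velocity=0.15, frame=None, threshold=None): straight line of the TCP; frame=None keeps the orientation; velocity is the mean speed in m/s. With threshold (N) it stops when the force on the tool has changed by that much, and returns True; else False.
- robot.goto_joints(angles): joint-space move.
- robot.gripper_to(opening): finger opening in m; the grip force is fixed at half the most; returns when the fingers have stopped.
- robot.pause(seconds).
- robot.ik(position, orientation): joint angles nearest the present ones, or None.
- robot.get_state(): the state.
- robot.grab_frame(name): name is "scene" or "top" or "wrist"; returns the picture (480x640x3 uint8, red, green, blue); there is no depth.
- robot.camera_info(name): a dict with "fx", "fy", "cx", "cy" (pixels), "rvec" (rotation vector, rad) and "tvec" (3), from world to camera coordinates, as OpenCV has them. Camera axes: x right, y down, z forward; pixel columns grow to the right and rows downward; lengths in m; the calibration is good to about 2 mm. A picture is of the moment at which its call begins: read the wrist's pose just before it. camera_info takes no time and is no camera call; for the wrist camera it gives the pose at the moment of the call.
A pose or a line that the arm cannot do raises robot.PlanningError and nothing moves.
- robot.sign_off(): hands the job in, once; it reports no verdict.
The state is a dict: "time": time; "qpos": joint angles; "joint_vel": joint speeds; "effort": joint torques, N m; "ee_pos": TCP position; "tool_rot": TCP orientation; "force": force on the tool from outside, world axes, zero at the start; "moment": the same for the moment, N m; "opening": finger opening in m.
Only numpy, scipy, OpenCV 4.12 (cv2) and the standard library are available. Lean on these libraries where they do the work, as an engineer would, in place of code of your own. Each camera call takes 0.05 s, during which the arm holds its last target.

## Task

Press the stand's side pad down so that the clear jar tips fully forward, then tap the side of the jar with the closed fingers, with short brisk taps and as often as needed, until both cable clamp blocks jammed in its neck have dropped into the tray below. Do not touch the two blocks themselves, do not shove the sprung jar far over against its side stops, and leave the other things on the table where they are.

Things in the scene. Friction and masses are not known exactly. Their poses are not given: they have to be found in the camera images.
- cradle (a joint): tilt of the jar's cradle on its stand, rad: 0 = level (start), growing as the mouth goes down, stop at 0.46 (fully forward). Stiff friction hinge: stays where it is left; the pad needs some 7 N to move. The hinge axis is the stand's y axis, 160 mm above the table
- stand: fixed grey column (50 x 50 mm) on a dark steel foot (140 x 130 mm) carrying the cradle; origin on the table under the hinge axis. x points horizontally to the jar's mouth and the tray, y to the press pad's side, z up
- press_pad (a point): centre of the upper face of the flat black rubber press pad, 44 x 44 mm, 8 mm thick, that sticks out sideways from the cradle near the jar's neck (55 mm ahead of the hinge axis, 86 mm to the side). Axes are the cradle's: z is normal to the face. It goes almost straight down, about 25 mm in all
- jar: clear square jar lying in the cradle, 174 mm long, body 54 wide, 60 high, then an open neck (40 long, 42 wide, 40 high, inside 34 x 32) flush with its lower side. Origin: underside, centre line, 12 mm above the hinge; x to the mouth (at 85 mm), y sideways, z up; tilts with the cradle. Sprung sideways along y: 1.2 N per mm, little damping, side stops at 15 mm, swings back by itself; 0.3 kg
- side_a (a point): middle of the jar's flat side wall on the +y (pad) side, 38 mm above the jar's underside, 30 mm behind the hinge; free wall reaches 50 mm behind, 40 mm ahead, 20 mm above and below. Lower down a steel lip stands 18 to 23 mm outside the wall, its top 20 mm below this point. Axes of the jar: y normal to the wall, outward
- side_b (a point): the same point on the other side wall (-y side), with the same lip; axes of the jar, so -y points outward
- mouth (a point): centre of the jar's open mouth; axes of the jar
- clamp_front: grey plastic cable clamp block, 62 x 26 x 20 mm (x, y, z), about 50 g, stuck in the jar's neck just inside the mouth; origin: centre of its underside. Friction holds it even in the tipped jar; it slips only while the jar is jolted along y. Brisk taps (fingers at 0.15 m/s or more, a few mm of push, quick release) move it 5 to 20 mm each, slow ones little. Expect 3 to 20 taps in all
- clamp_rear: an identical block lying in line just behind it in the jar, held and freed in the same way; origin: centre of its underside
- tray: fixed black open tray under the jar's mouth, 190 x 150 mm, 40 mm high, walls 4 mm; origin: centre of its underside; x away from the stand
- spare_clamp: a third clamp block of the same kind lying on the table beside the stand; a bystander, leave it; origin: centre of its underside
- jar_cap: white round jar cap, 52 mm across, 18 mm high, on the table behind the stand; a bystander, leave it; origin: centre of its underside
- cassette: black splice cassette, 170 x 120 x 16 mm; a bystander, leave it; origin: centre of its underside
- driver: screwdriver lying on the table; a bystander, leave it
- tape: black tape roll, 90 mm across, 19 mm high; a bystander, leave it; origin: centre of its underside
- solvent: white bottle, 60 mm across, 130 mm high; a bystander, leave it; origin: centre of its underside
- gland: grey cable gland, 40 mm across, 45 mm high, standing; a bystander, leave it; origin: centre of its underside
Things that resemble listed ones, but are neither listed nor needed, are in the scene too. Leave any brown or orange look-alike of the tray alone.

How it is judged:
By the outcome, as a careful person would: the job done as asked, in the order asked, and still so for the second after the job is handed in, with the robot touching nothing.
It also fails if it takes over 48 s, if anything falls off the work surface, if the arm or the gripper's body presses on something with over 40 N, if the wrist force passes 120 N, or if a joint passes its speed limit or range.

## Working session

There is one attempt and no reset: what is moved stays moved. The work goes in short steps, each a Python script; the robot and the scene stay as the last script left them, time stands still between calls to the robot, and variables do not carry over. Pictures are saved under pics/ and viewed, and the job is handed in when it is done.

```bash
mkdir -p pics; ls; python3 - <<'E'
from rig import robot
import cv2
for n in ["scene","top","wrist"]:
    im=robot.grab_frame(n); cv2.imwrite(f"pics/{n}0.png",im[:,:,::-1]); c=robot.camera_info(n); print(n,c)
s=robot.get_state();print(s['time'],s['ee_pos'],s['force'],s['tool_rot'])
E
```

```text
pics
scene {'fx': 492.02524939579945, 'fy': 492.02524939579945, 'cx': 319.6649476928575, 'cy': 237.59566938462814, 'rvec': array([ 1.26760844,  2.00055279, -1.12141391]), 'tvec': array([ 0.24072081, -0.0946687 ,  1.54804936])}
top {'fx': 564.2494740990221, 'fy': 564.2494740990221, 'cx': 316.46116870246937, 'cy': 242.79034505218036, 'rvec': array([ 2.19818168, -2.13487973,  0.13783634]), 'tvec': array([-0.03402525,  0.48999824,  1.3718624 ])}
wrist {'fx': 431.3464354117149, 'fy': 431.3464354117149, 'cx': 327.1755989630534, 'cy': 245.97406543129622, 'rvec': array([-2.39132535,  1.71914653,  0.1998387 ]), 'tvec': array([-0.62575214, -0.02316065,  0.38807845])}
0.15 [ 0.19936302 -0.59205627  0.2239679 ] [ 0.72054609  0.11900935 -0.85501948] [[ 9.47719297e-01  3.19104970e-01 -3.90361892e-04]
 [ 3.19105198e-01 -9.47718872e-01  9.01263778e-04]
 [-8.23555816e-05 -9.78711583e-04 -9.99999518e-01]]
```

View pics/scene0.png

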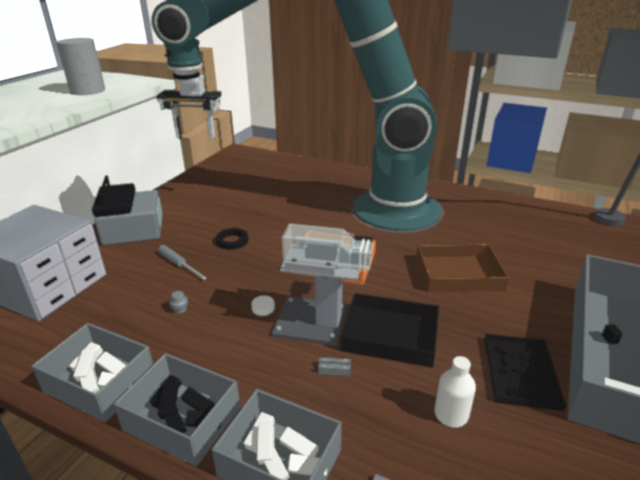

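View pics/top0.png

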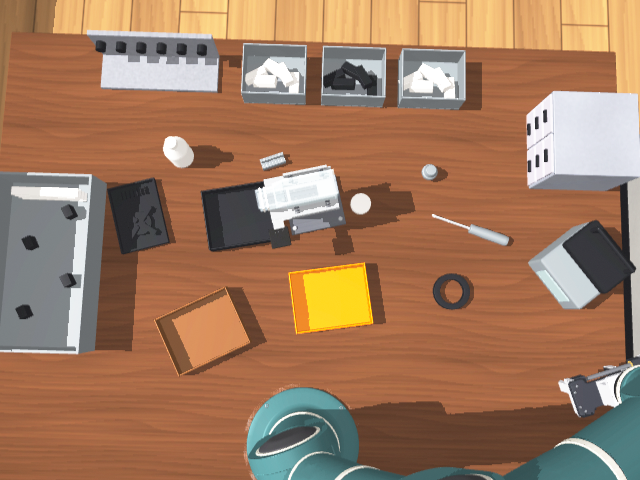

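```bash
python3 - <<'E'
import cv2
a=cv2.imread("pics/top0.png")[145:265,190:380]; cv2.imwrite("pics/topc.png",cv2.resize(a,None,fx=4,fy=4,interpolation=cv2.INTER_CUBIC))
a=cv2.imread("pics/scene0.png")[215:365,265:445]; cv2.imwrite("pics/scc.png",cv2.resize(a,None,fx=4,fy=4,interpolation=cv2.INTER_CUBIC))
E
```

```text
(no output)
```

View pics/topc.png

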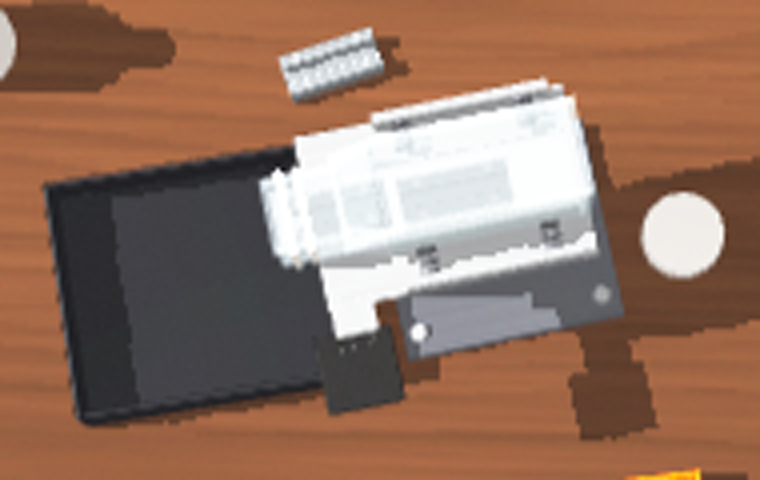

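View pics/scc.png

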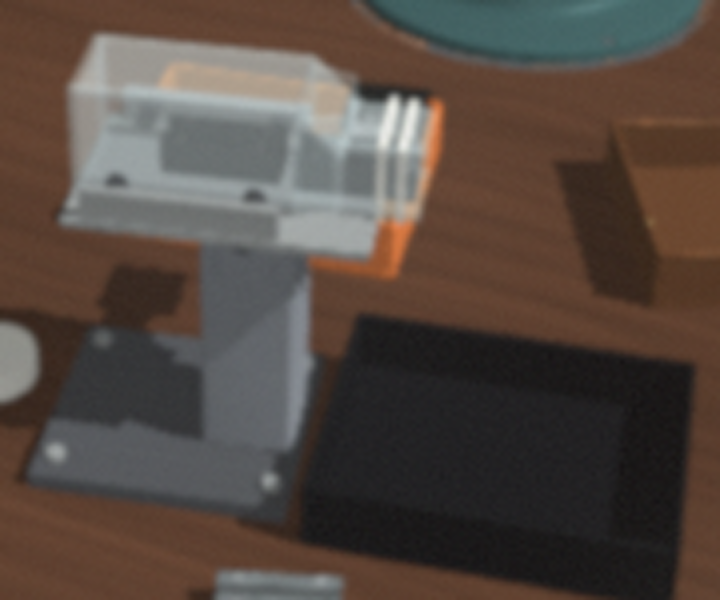

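```bash
cat > h.py <<'E'
import numpy as np,cv2
from rig import robot
def proj(n,P,c=None):
    c=c or robot.camera_info(n)
    K=np.array([[c['fx'],0,c['cx']],[0,c['fy'],c['cy']],[0,0,1]])
    return cv2.projectPoints(np.array(P,float).reshape(-1,1,3),c['rvec'],c['tvec'],K,None)[0][:,0]
def stand2w(s,P):
    P=np.array(P,float).reshape(-1,3);c,sn=np.cos(s[2]),np.sin(s[2])
    return np.c_[s[0]+c*P[:,0]-sn*P[:,1],s[1]+sn*P[:,0]+c*P[:,1],P[:,2]]
E
cat > fit.py <<'E'
from h import *
from scipy.optimize import least_squares
T=lambda l:[(190+x/4,145+y/4) for x,y in l]
S=lambda l:[(265+x/4,215+y/4) for x,y in l]
ct,cs=robot.camera_info('top'),robot.camera_info('scene')
def mod(p):
    h,fx=p[3],p[4]; s=p[:3]; z=.16+h
    # pad corners: front-inner, back-inner?, back-outer, front-outer
    tp=[(.077,.064,z),(.033,.064,z),(.033,.108,z),(.077,.108,z),(-.089,-.027,.232),(fx-.07,.065,.012),(fx+.07,.065,.012)]
    sp=[(-.089,-.027,.232),(-.089,.027,.232),(fx-.07,-.065,.012),(fx+.07,-.065,.012)]
    tr=[(p[5]+.095,-.075,.04),(p[5]+.095,.075,.04)]
    tr2=[(p[5]-.095,-.075,.04),(p[5]+.095,-.075,.04),(p[5]+.095,.075,.04)]
    return np.r_[proj('top',stand2w(s,tp+tr),ct),proj('scene',stand2w(s,sp+tr2),cs)]
obs=np.array(T([(317,337),(400,332),(405,398),(332,414),(575,97),(622,315),(412,358),(45,187),(82,425)])+S([(68,85),(97,35),(27,482),(287,520),(302,540),(672,600),(693,367)]))
r=least_squares(lambda p:(mod(p)-obs).ravel(),[.5,0,1.6,.005,0,.16],loss='soft_l1')
print(r.x); print(np.round(mod(r.x)-obs,1).tolist())
E
python3 fit.py
```

```text
[ 0.58551265  0.0309944   1.78673863 -0.04427691 -0.03755295  0.13642922]
[[-0.2, 1.1], [-2.4, -1.1], [-0.2, 0.8], [-0.6, 0.3], [-0.1, -1.6], [-1.5, -0.7], [-3.6, -1.3], [-1.3, -0.4], [-0.6, -0.8], [-2.0, 0.1], [-1.5, -0.9], [-0.3, -3.1], [-0.9, -2.4], [-1.2, -13.5], [2.0, -13.5], [-1.0, -3.3]]
```

```bash
python3 - <<'E'
s=open('fit.py').read()
s=s.replace("tr2=[(p[5]-.095,-.075,.04),(p[5]+.095,-.075,.04),(p[5]+.095,.075,.04)]","tr2=[(p[5]+.095,.075,.04)]").replace("(302,540),(672,600),","")
s+='''
ov={}
P=r.x
im=cv2.imread("pics/top0.png");im2=cv2.imread("pics/scene0.png")
def box(c,d): return [(c[0]+i*d[0]/2,c[1]+j*d[1]/2,c[2]+k*d[2]) for i in(-1,1) for j in(-1,1) for k in (0,1)]
E=[(a,b) for a in range(8) for b in range(a) if bin(a^b).count('1')==1]
for nm,im,c,(x0,y0) in(('top',im,ct,(190,145)),('scene',im2,cs,(265,215))):
    a=cv2.resize(im[y0:y0+150,x0:x0+190],None,fx=4,fy=4,interpolation=cv2.INTER_CUBIC)
    for b,col in((box((.055,.086,.152+P[3]),(.044,.044,.008)),(0,0,255)),(box((-.022,0,.172),(.134,.054,.06)),(0,255,0)),(box((.065,0,.172),(.04,.042,.04)),(255,0,0)),(box((P[5],0,0),(.19,.15,.04)),(255,0,255)),(box((P[4],0,0),(.14,.13,.012)),(0,255,255)),(box((0,0,0),(.05,.05,.14)),(255,255,0))):
        q=(proj(nm,stand2w(P[:3],b),c)-(x0,y0))*4+2
        for e in E: cv2.line(a,tuple(int(v) for v in q[e[0]]),tuple(int(v) for v in q[e[1]]),col,1)
    cv2.imwrite(f"pics/ov_{nm}.png",a)
'''
open('fit.py','w').write(s)
E
python3 fit.py
```

```text
[ 0.58458281  0.03078363  1.78939072 -0.03594044 -0.03790105  0.13617696]
[[-0.3, 1.1], [-2.4, -1.2], [-0.2, 0.8], [-0.7, 0.4], [-0.1, -1.3], [-1.2, -0.5], [-3.3, -1.0], [-1.2, 0.2], [-0.3, -0.2], [-1.9, -0.1], [-1.5, -1.1], [-0.3, -3.3], [-0.9, -2.7], [-1.2, -3.8]]
```

View pics/ov_top.png

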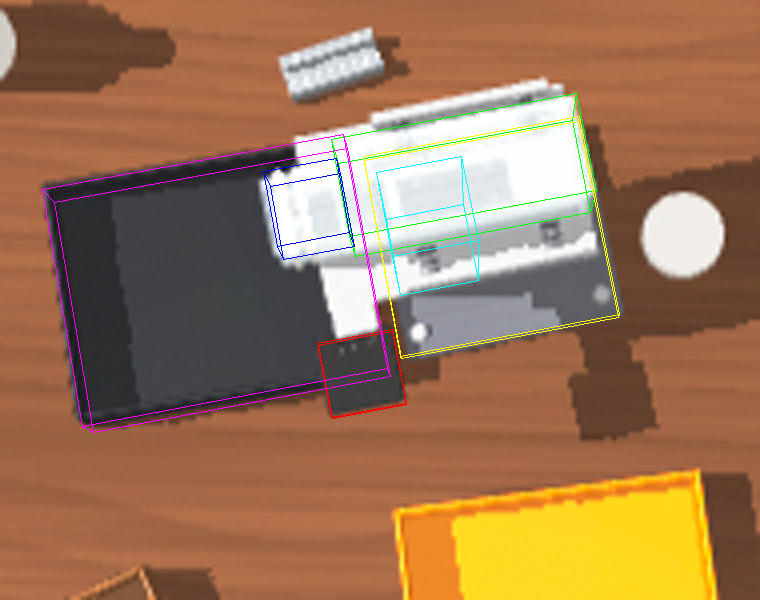

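View pics/ov_scene.png

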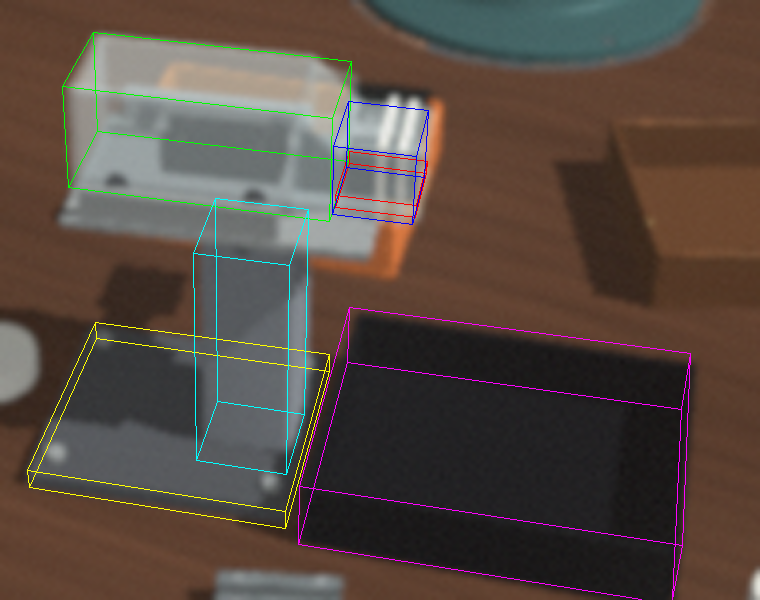

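```bash
cat >> h.py <<'E'
def Rtool(s):
    y=np.array([-np.sin(s[2]),np.cos(s[2]),0]); x=-y; z=np.array([0,0,-1.]); return np.c_[x,np.cross(z,x),z]
S0=[.5846,.0308,1.7894]
E
python3 - <<'E'
from h import *
c=robot.camera_info('wrist');st=robot.get_state();R=cv2.Rodrigues(c['rvec'])[0]
C=-R.T@c['tvec']; print("cam in tool",st['tool_rot'].T@(C-st['ee_pos']),"axis",st['tool_rot'].T@R.T[:,2])
robot.gripper_to(0.0)
p=stand2w(S0,[(.02,.15,.42)])[0]
print(p,robot.ik(p,Rtool(S0)))
robot.move_ptp(p,Rtool(S0))
c=robot.camera_info('wrist');im=robot.grab_frame('wrist');cv2.imwrite('pics/w1.png',im[:,:,::-1])
np.save('w1.npy',np.r_[c['rvec'],c['tvec']]);s=robot.get_state();print(s['time'],s['ee_pos'],s['force'],s['opening'])
E
```

```text
cam in tool [ 0.06674505  0.00048434 -0.15966784] axis [-0.23079726  0.00191523  0.97299998]
[0.43383248 0.01779401 0.42      ] [ 0.66270656 -0.06050422 -0.72583752  1.73550602 -0.04043442  1.45146142
 -1.40959808]
4.0417 [0.43395633 0.01714511 0.41980169] [0.24093811 0.03003896 1.39198416] 0.0006812777260900623
```

View pics/w1.png

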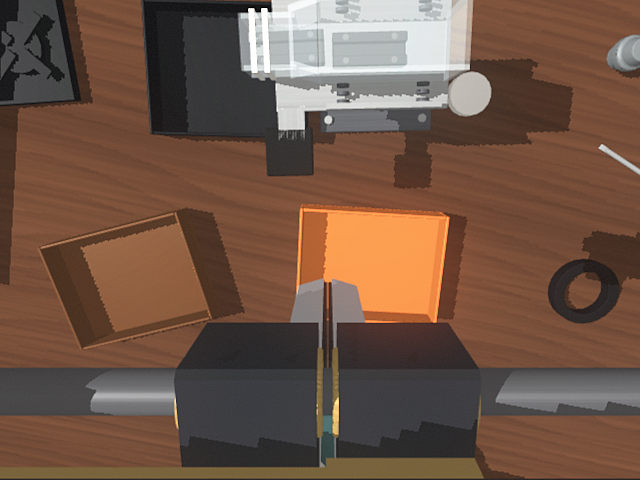

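```bash
python3 - <<'E'
import cv2
a=cv2.imread("pics/w1.png")[0:190,230:500]; cv2.imwrite("pics/w1c.png",cv2.resize(a,None,fx=2.96,fy=2.96,interpolation=cv2.INTER_CUBIC))
E
```

```text
(no output)
```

View pics/w1c.png

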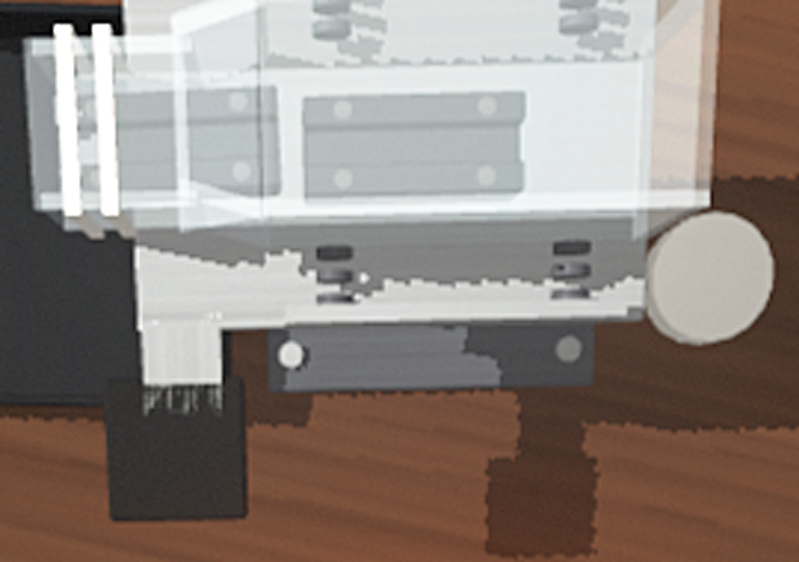

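```bash
cat > fit2.py <<'E'
from h import *
from scipy.optimize import least_squares
T=lambda l:[(190+x/4,145+y/4) for x,y in l]
S=lambda l:[(265+x/4,215+y/4) for x,y in l]
W=lambda l:[(230+x/2.96,y/2.96) for x,y in l]
ct,cs=robot.camera_info('top'),robot.camera_info('scene')
cw=dict(robot.camera_info('wrist'));d=np.load('w1.npy');cw['rvec'],cw['tvec']=d[:3],d[3:]
def mod(p):
    s=p[:3]; z=.16+p[3]
    pad=[(.077,.064,z),(.033,.064,z),(.033,.108,z),(.077,.108,z)]
    w=pad+[(-.089,.027,.232),(.085,.021,.212)]
    return np.r_[proj('top',stand2w(s,pad+[(-.089,-.027,.232)]),ct),proj('scene',stand2w(s,[(-.089,-.027,.232),(-.089,.027,.232)]),cs),proj('wrist',stand2w(s,w),cw)]
obs=np.array(T([(317,337),(393,333),(405,398),(332,414),(575,97)])+S([(68,85),(97,35)])+W([(107,380),(243,378),(246,517),(113,520),(710,207),(33,209)]))
r=least_squares(lambda p:(mod(p)-obs).ravel(),[.585,.03,1.79,.005],loss='soft_l1')
print(r.x); print(np.round(mod(r.x)-obs,1).tolist())
E
python3 fit2.py
```

```text
[ 0.58080895  0.03049997  1.80822721 -0.00450396]
[[-0.6, 1.3], [-0.5, -1.6], [0.4, 1.0], [-0.5, 1.0], [-0.4, -0.2], [-1.1, -0.6], [-1.2, -1.6], [-0.4, 0.2], [-0.0, -0.1], [0.2, -0.2], [-0.1, -0.2], [-1.0, -0.2], [2.0, -0.0]]
```

```bash
cat >> h.py <<'E'
S0=[.5808,.0305,1.8082]
E
python3 - <<'E'
from h import *
R=Rtool(S0)
p=stand2w(S0,[(.052,.089,.25)])[0]
robot.move_ptp(p,R)
p[2]=.20; robot.move_linear(p,.1)
robot.pause(.1)
p[2]=.150; r=robot.move_linear(p,.04,threshold=3.0); s=robot.get_state(); z=s['ee_pos'][2]
print(r,s['time'],s['ee_pos'],s['force'])
if r and z>.16:
    p[2]=z-.035; r=robot.move_linear(p,.05,threshold=25.0); s=robot.get_state()
    print(r,s['time'],s['ee_pos'],s['force'])
for n in ("scene",):
    im=robot.grab_frame(n);cv2.imwrite(f'pics/{n}2.png',cv2.resize(im[190:370,250:460,::-1],None,fx=3.5,fy=3.5))
E
```

```text
True 6.0583 [0.48197763 0.06016142 0.18946738] [-0.15223523  0.08379341  0.32299396]
True 6.5833 [0.48285624 0.06100264 0.16673298] [-3.65197194  1.25558434 16.48240689]
```

View pics/scene2.png

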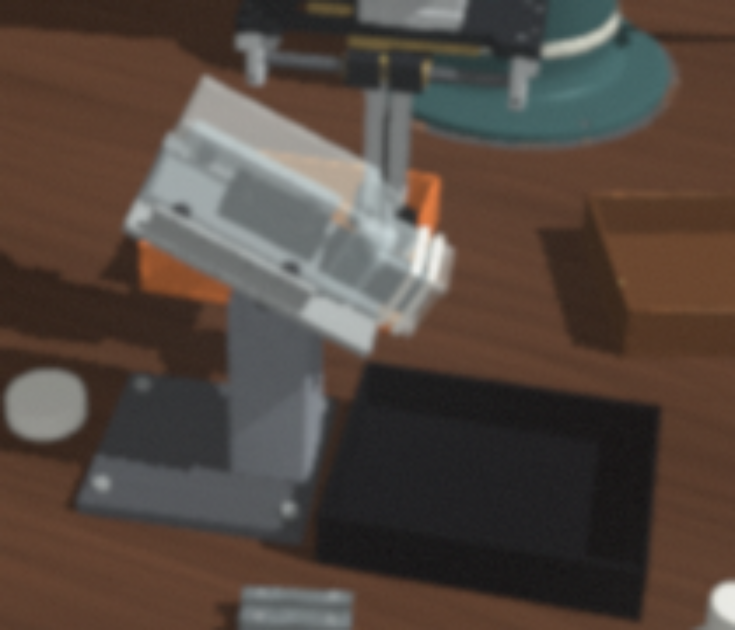

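```bash
python3 - <<'E'
from h import *
p=robot.get_state()['ee_pos'].copy()
p[2]-=.012; r=robot.move_linear(p,.04,threshold=15.0); s=robot.get_state()
print(r,s['time'],s['ee_pos'],s['force'])
robot.pause(.2);s=robot.get_state();print(s['ee_pos'],s['force'])
im=robot.grab_frame('scene');cv2.imwrite('pics/scene3.png',cv2.resize(im[190:370,250:460,::-1],None,fx=3.5,fy=3.5))
E
```

```text
True 6.8417 [0.48381879 0.06202793 0.16620522] [-7.09479732  2.52840289 24.47333495]
[0.48381182 0.06199622 0.1662258 ] [-6.86846041  3.89442304 22.632081  ]
```

View pics/scene3.png

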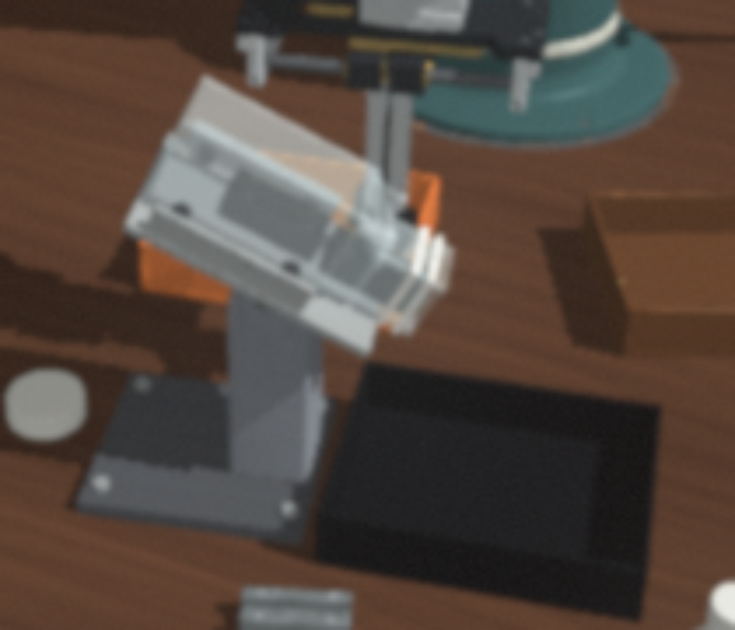

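```bash
python3 - <<'E'
from h import *
R=Rtool(S0)
P=lambda x,y,z: stand2w(S0,[(x,y,z)])[0]
p=robot.get_state()['ee_pos'].copy()
p[2]=.29; robot.move_linear(p,.15)
robot.move_linear(P(-.005,.085,.27),.2,frame=R)
robot.move_linear(P(-.005,.062,.233),.15)
im=robot.grab_frame('top');cv2.imwrite('pics/top4.png',cv2.resize(im[145:285,190:380,::-1],None,fx=4,fy=4))
c=robot.camera_info('wrist');im=robot.grab_frame('wrist');cv2.imwrite('pics/w4.png',im[:,:,::-1])
robot.pause(.1);f0=robot.get_state()['force']
r=robot.move_linear(P(-.005,.030,.233),.03,threshold=2.0); s=robot.get_state()
d=(s['ee_pos']-np.array([S0[0],S0[1],0])); y=np.array([-np.sin(S0[2]),np.cos(S0[2]),0])
print(r,s['time'],s['ee_pos'],s['force'],f0,"local y",d@y)
E
```

```text
True 10.0333 [0.54845445 0.01761436 0.23254688] [-2.02755211 -1.0007843   2.26094082] [-0.20122965  0.5870369  -0.05772031] local y 0.03446876007077431
```

View pics/top4.png

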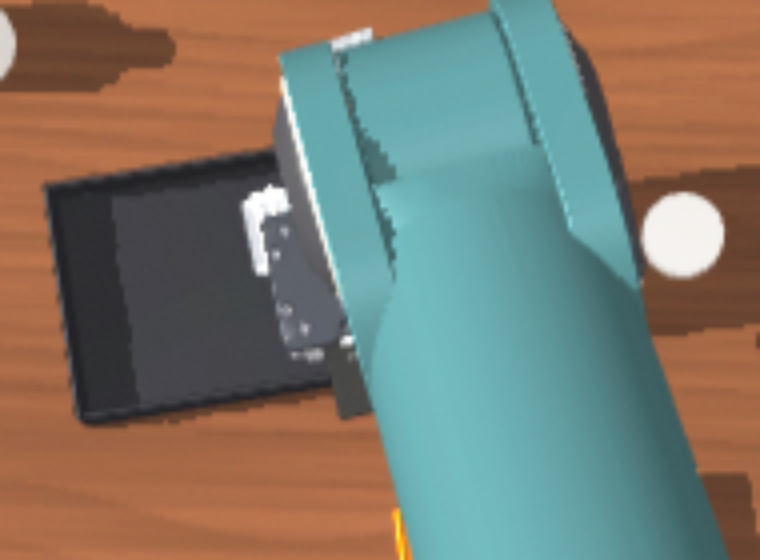

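View pics/w4.png

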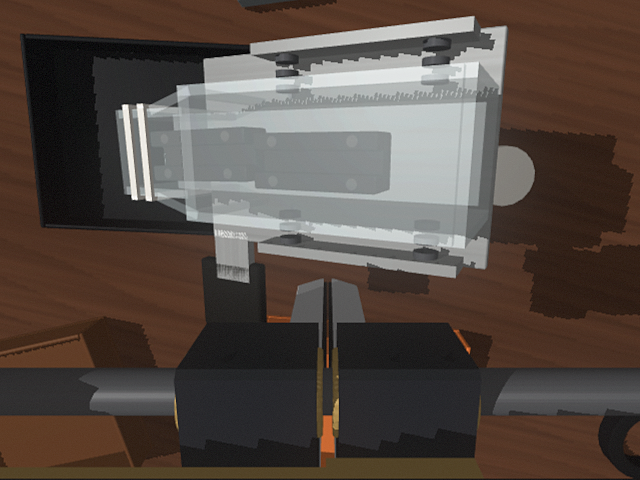

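```bash
cat >> h.py <<'E'
import time
P=lambda x,y,z: stand2w(S0,[(x,y,z)])[0]
def tap(depth=.031,back=.058,v=.3,x=-.005,z=.233):
    robot.move_linear(P(x,depth,z),v)
    robot.move_linear(P(x,back,z),v)
def snap(n,f,crop=None,k=1):
    im=robot.grab_frame(n)[:,:,::-1]
    if crop: im=im[crop[1]:crop[3],crop[0]:crop[2]]
    cv2.imwrite(f'pics/{f}.png',cv2.resize(im,None,fx=k,fy=k,interpolation=cv2.INTER_CUBIC))
E
python3 - <<'E'
from h import *
robot.move_linear(P(-.005,.058,.233),.15); print(robot.get_state()['time'])
tap(); s=robot.get_state(); print(s['time'],s['joint_vel'],s['force'])
snap('wrist','w5',(0,0,540,320),1.4)
E
```

```text
10.3417
10.8417 [-0.01460896  0.02305506  0.00455067 -0.03612127  0.01562787  0.00341415
 -0.01256617] [ 1.6253924  -1.18159377 -0.06262309]
```

View pics/w5.png

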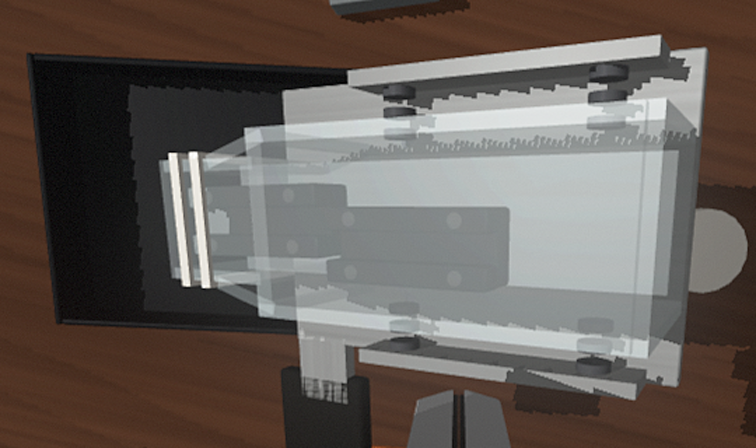

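```bash
python3 - <<'E'
from h import *
for i in range(3): tap(); robot.pause(.15)
print(robot.get_state()['time'])
snap('wrist','w6',(0,0,540,320),1.4)
snap('scene','s6',(250,190,460,370),3.5)
E
```

```text
12.8417
```

View pics/w6.png

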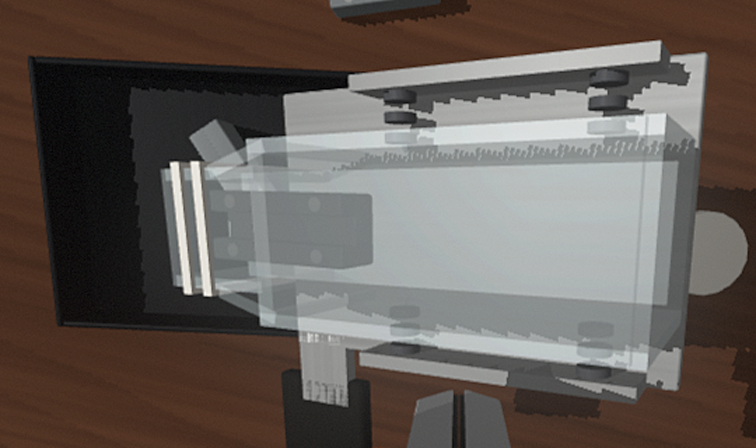

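View pics/s6.png

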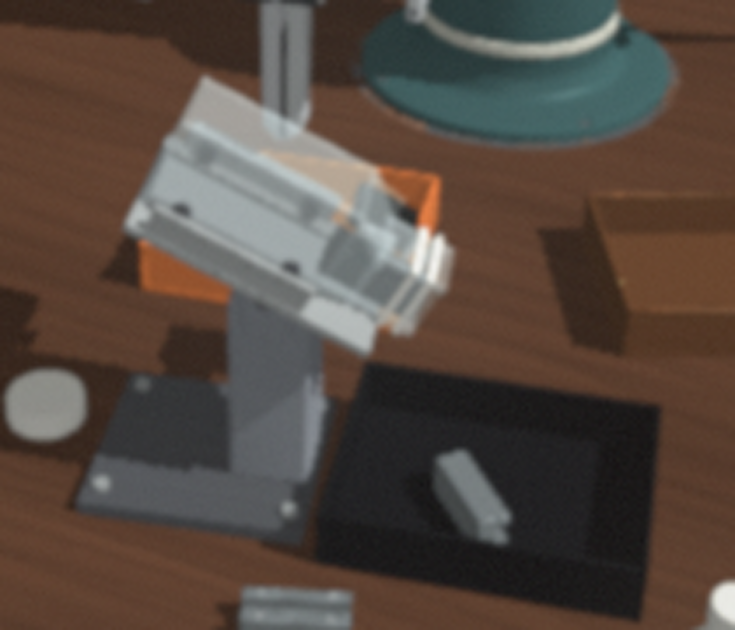

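Front block is in the tray; the rear one sits in the neck. Two more taps, then look.

```bash
python3 - <<'E'
from h import *
for i in range(2): tap(); robot.pause(.15)
print(robot.get_state()['time'])
snap('wrist','w7',(0,0,540,320),1.4)
snap('scene','s7',(250,190,460,370),3.5)
E
```

```text
14.2417
```

View pics/s7.png

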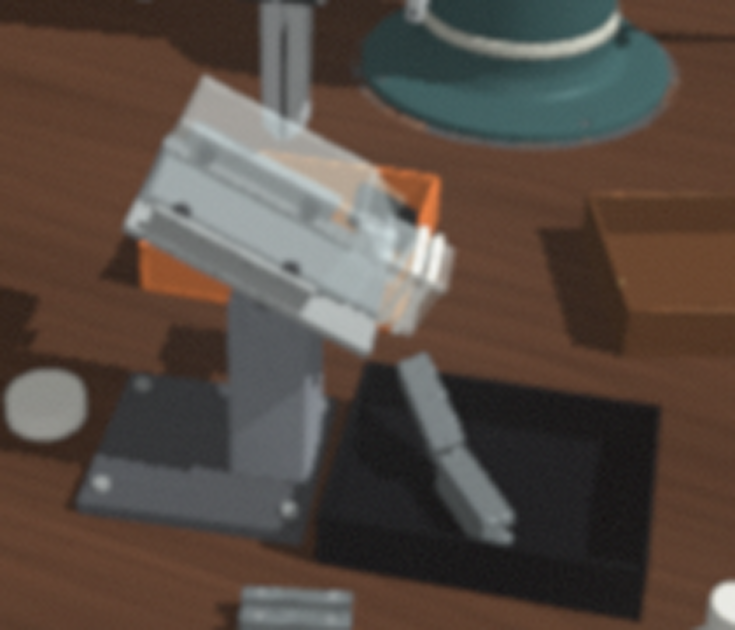

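View pics/w7.png

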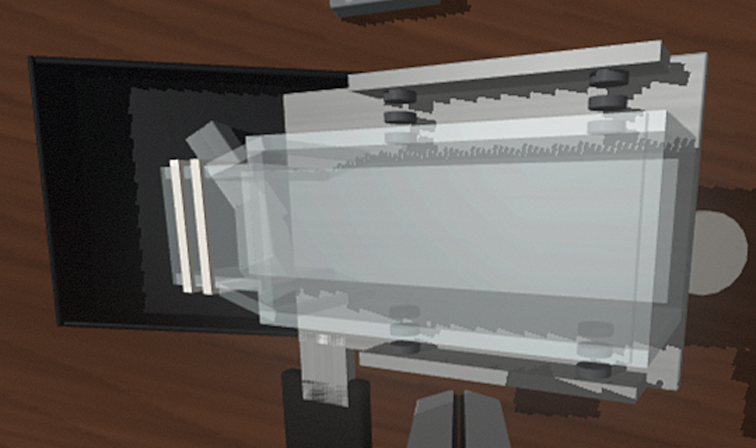

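```bash
python3 - <<'E'
from h import *
robot.move_linear(P(-.005,.075,.26),.15)
robot.move_linear(P(-.005,.13,.36),.2)
robot.move_linear(P(-.02,.24,.38),.2)
robot.pause(.5)
s=robot.get_state();print(s['time'],s['force'])
snap('scene','s8',(250,190,460,370),3.5)
snap('top','t8',(180,130,390,280),3.6)
snap('top','t8f');snap('scene','s8f')
E
```

```text
16.6417 [-0.82402835 -0.54664927  0.43938508]
```

View pics/s8.png

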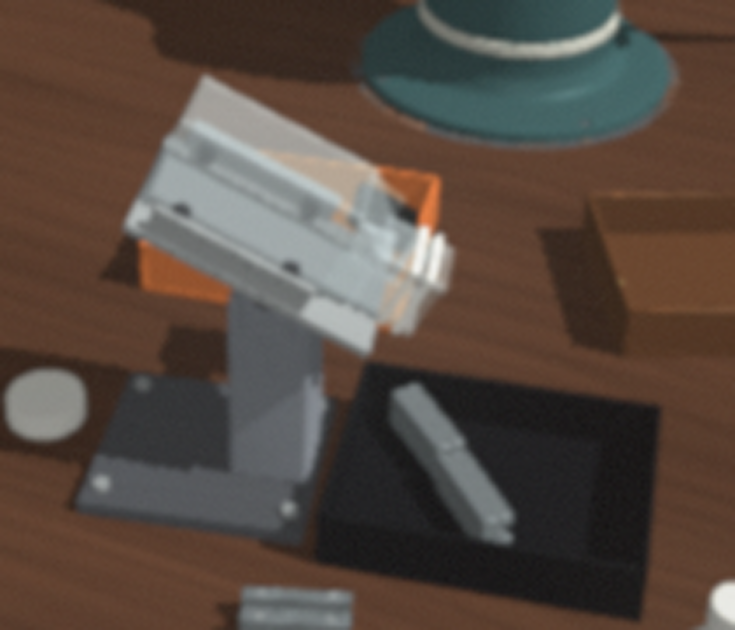

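View pics/t8.png

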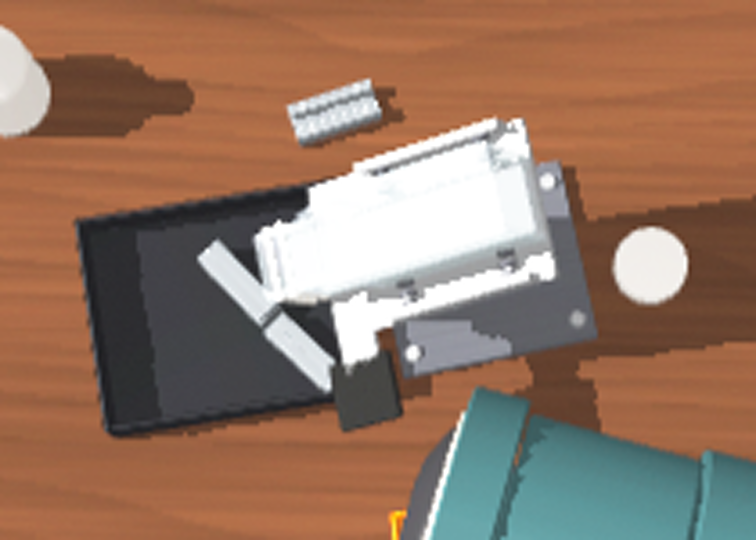

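View pics/t8f.png

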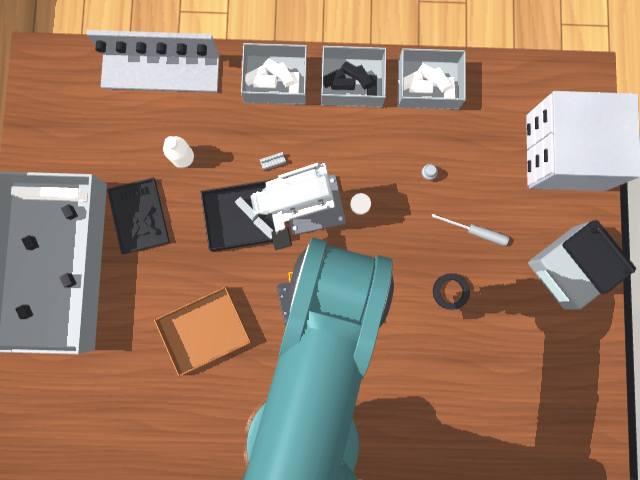

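```bash
python3 -c "
from rig import robot
print(robot.sign_off())"
```

```text
the job is handed in; nothing more can be done
None
```

I pressed the side pad down until the jar was fully tipped. It stopped moving even when I raised the push to about 24 N. I then tapped the pad-side wall six times with the closed fingers, commanded at 0.3 m/s with about 5 mm of push. The front block dropped within the first four taps and the rear block within the last two.

**Last checks:** the scene and top pictures, taken with the arm withdrawn, show both blocks lying in the black tray, the jar empty and still tipped. The spare clamp, cap, bottle, gland, driver, tape and cassette look unmoved in the top view. The orange look-alike tray was mostly hidden by the arm there. The clock was at about 17 s of the allowed 48 s when I handed in.

**What disagreed:**
- **Pad height:** my image fit put the pad about 15 mm lower than where the fingers ended up, so I relied on contact to find full tilt.
- **Early stop:** the first force-stop above the pad showed no real force, so it may have been false. The press that followed was real.
- **Tap wall position:** I found it by a slow touch, and it matched the fit to within about 1 mm. That touch also read about 2 N upward, which I did not explain.

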